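# Roll the guide shaft into the cradle behind its guard panel

## Task

Turn the key on the shaft station's clear guard panel a quarter turn clockwise to unlatch it, and swing the panel up until it stands upright or leans back, open. Then, without lifting it out, roll the steel guide shaft from the stop bar up the little black ramp towards the robot until it drops into the V-shaped cradle, not over and past it, and leave it lying there. Leave the other things on the bench where they are.

Things in the scene. Friction and masses are not known exactly. Their poses are not given: they have to be found in the camera images.
- station: shaft station, fixed to the bench: open-topped aluminium box, outside 180 x 162 x 57 mm (x, y, z), walls 6 mm, inside x from -86 to +80 mm, y +-75 mm, covered by the guard panel. Origin on the bench near its middle; x points from the robot's side to the hinge side, y left, z up. Inside, going from hinge side to -x, full width: stop bar, black ramp, V cradle, black apron
- stop_bar (a point): top edge, middle of width, of the stop bar's face towards the ramp: at station x = 41, z = 37 mm; the bar is 8 mm thick, behind it is free space. It reaches 8 mm above the resting shaft's axis, so no finger gets behind the shaft and a pinch slips off
- crest (a point): middle of the sharp crest where the black ramp meets the cradle, at station x = 14, z = 19 mm. The ramp rises 8 degrees towards the crest (towards the station's -x); axes as the station's
- cradle (a point): where the middle of the shaft's axis lies when it rests in the cradle: station x = 3, z = 25 mm; axes as the station's. The cradle is a 90 degree V-groove, 22 mm wide between its two crests and 11 mm deep. Beyond its second crest (towards -x) a black apron falls away: what rolls over it is lost there
- shaft: loose steel guide shaft, diameter 24, length 120 mm, about 0.4 kg, friction about 0.5; origin at its centre, y axis along its length. Starts leaning on the stop bar, its top 41 mm above the bench (43 over the crest, 37 in the cradle). Let go before the crest, 13 mm up the ramp, it rolls back. Pressed lightly (3 to 10 N) on top by a dragged fingertip it rolls half as far as the fingertip goes
- panel (a joint): angle of the guard panel in rad: 0 closed, 1.57 upright, 2.2 fully back. Clear plate with black border, 180 x 162 x 5 mm, 0.2 kg, hinged along its far (+x) edge, opens upward. The hinge is stiff (0.4 N m): it stays at any angle. Held shut while latched
- panel_hinge (a point): a point on the hinge axis, middle of the panel's far edge, at its underside, at station x = 88, z = 58 mm; the axis runs along the station's y; axes turn with the panel
- panel_edge (a point): middle of the panel's front (near) edge, at its underside, 180 mm from the hinge; axes turn with the panel. On the underside below the key, 30 mm in from this edge, the latch's stem sticks out 25 mm with a cam tongue 26 mm long: push the panel up beside it
- key (a joint): angle of the latch key in rad: 0 latched, turns clockwise seen from above, unlatched from about 1.25, stop at 1.62; starts between 0 and 0.15. Friction 0.06 N m; it stays where it is left
- key_grip (a point): grip point of the key, on its axis, 150 mm from the hinge, 28 mm above the panel's underside. The key's wing is an upright dark steel bar 40 mm long (along this point's x), 9 mm thick (its y), from 14 to 36 mm above the panel's underside (9 mm clear of its top face). Axes turn with key and panel; the panel may be lifted by the key
- motor: bystander: black and silver stepper motor, 42 x 42 x 42 mm with a 24 mm shaft stub on top, origin under its centre, beside the station; not to be moved
- jar: bystander: glass screw jar, 56 mm in diameter, 60 mm high, origin under its centre, beside the station; not to be moved
- bracket: bystander: flat dark L-shaped corner plate, about 70 x 70 x 5 mm, origin at its corner, beside the station; not to be moved

How it is judged:
By the outcome, as a careful person would: the job done as asked, in the order asked, and still so for the second after the job is handed in, with the robot touching nothing.
It also fails if it takes over 64 s, if anything falls off the work surface, if the arm or the gripper's body presses on something with over 40 N, if the wrist force passes 120 N, or if a joint passes its speed limit or range.

## Robot

A 6-joint arm with a two-finger parallel gripper is mounted at the origin on the work surface. World frame = base frame: x ahead of the robot, y to its left, z up, the work surface at z = 0. Lengths are in m, angles in degrees, forces in N, time in s.
With the tool pointing down it reaches from about 0.4 to 0.825 m from the base axis. Payload 7 kg.
Tool frame: the origin (TCP) lies midway between the tips of the shut fingers; the grasp point (between the pads) lies 19 mm behind it; z points along the fingers, y is the direction in which the jaws open and shut (so a half turn about z gives the same grasp; the last joint's range is limited). The gripper opens to 88 mm and grips with 3 to 60 N. Pads are 19 mm wide; open, the fingers measure 130 mm over their backs; the gripper's body (78 mm by 193 mm) begins 47 mm behind the grasp point.
Start: joints at [83.486, 20.546, 0.682, 0, -70.136, -16.507], TCP at [0.264, 0.621, 0.227] pointing down, gripper open.
Joint ranges: [-176.03, 176.03], [-82.01, 121.73], [-58.28, 71.71], [-173.87, 95.51], [-174.79, -0.11], [-173.66, 173.66]. Speed limits (degrees/s): [136.94, 136.94, 172.46, 180, 180, 180].

## Interface

Orientations are given as [roll, pitch, yaw] about the fixed x, y, z axes, in that order (R = Rz(yaw) Ry(pitch) Rx(roll)).
In Python, from plant import r gives the robot as it stands.
- The arm moves only by the tool carry_out, never from a script. Its argument "motion" is one flat list of numbers, 7 for each row, row after row: the turn, a rotation vector about the tool's x, y, z in degrees, then the shift along the tool's x, y, z in cm, then the finger opening in cm, from 0 to 8.76. A call has 1 to 20 rows; each row shifts and turns the commanded pose from where the row before left it, along the tool's axes as they then stand; what a row does not reach is not made up. A row lasts 1/12 s, in which the tool goes at most 41.7 mm and 7.16 degrees, less where a joint would pass 70% of its speed; a pose out of reach is approached as far as the arm can. A call is refused whole if a number of a shift passes 4.17 or a number of a turn 7.16, either way. A call with a gripper value outside its range is refused whole. The fingers move at their own pace and stop on an object; "grip_force" is the grip in N (left out, the last holds). Time passes only in rows, so rows that do not move let the fingers close. It gives the time, the measured TCP pose, the force and the opening at its end, in the units of the state.
- r.get_state(): the state, without advancing time (a new reading comes with each control period).
- r.capture(name): name is "scene" or "top"; returns a dict with "pixels" (420x560x3 uint8, red, green, blue), "K" (3x3 intrinsics, pixels), "k1" (the pictures are not rectified: a ray, as slopes to the right and down, at radius r is drawn at 1 + k1 r^2 times it, then the intrinsics apply), "R" (3x3) and "t" (3): a world point X has camera coordinates R X + t. Camera axes: x right, y down, z forward; pixel columns grow to the right and rows downward; lengths in m; the calibration is good to about 2 mm. A picture is of the moment at which its call begins. There is no depth.
- r.close_job(): hands the job in, once; it reports no verdict.
The state is a dict: "time_s": time; "joints": joint angles; "qd": joint speeds; "joint_torque": joint torques, N m; "tcp_pos": TCP position; "eef_rot": TCP orientation; "contact_force": force on the tool from outside, world axes, zero at the start; "moment": the same for the moment, N m; "gripper_width": finger opening in m.
Only numpy, scipy, OpenCV 4.12 (cv2) and the standard library are available. Lean on these libraries where they do the work, as an engineer would, in place of code of your own. Each camera call takes 0.05 s, during which the arm holds its last target. There are 200 camera calls.

## Working session

There is one attempt and no reset: what is moved stays moved. The work goes in short steps, Python scripts to look and compute and a tool call to move; the robot and the scene stay as the last step left them, time stands still between calls to the robot, and variables do not carry over. Pictures are saved under pics/ and viewed, about 8 in all and at most 12, crops included, and the job is handed in when it is done.

Besides the shell and the picture viewer there is one more tool, called after "Call:" by a JSON object that holds its "name" and its "arguments". carry_out: Moves the arm, as the interface text tells. Its arguments: {"type":"object","properties":{"motion":{"type":"array"},"grip_force":{"type":"number"}},"required":["motion"]}

```bash
mkdir -p pics; ls
cat > h.py <<'E'
import numpy as np, cv2
from plant import r
from scipy.spatial.transform import Rotation as Ro
def snap(n,f):
    c=r.capture(n); np.savez('pics/'+f+'.npz',**c); cv2.imwrite('pics/'+f+'.png',c['pixels'][:,:,::-1]); return c
def load(f): return dict(np.load('pics/'+f+'.npz'))
def ray(c,u,v):
    K=c['K']; d=np.array([(u-K[0,2])/K[0,0],(v-K[1,2])/K[1,1]]); p=d.copy()
    for _ in range(20): p=d/(1+c['k1']*(p@p))
    R=c['R']; return -R.T@c['t'], R.T@np.array([p[0],p[1],1])
def atz(c,u,v,z):
    o,d=ray(c,u,v); return o+d*(z-o[2])/d[2]
def tri(*L):
    A=0;b=0
    for c,u,v in L:
        o,d=ray(c,u,v); d=d/np.linalg.norm(d); P=np.eye(3)-np.outer(d,d); A=A+P;b=b+P@o
    return np.linalg.solve(A,b)
def proj(c,X):
    q=c['R']@np.asarray(X)+c['t']; p=q[:2]/q[2]; p=p*(1+c['k1']*(p@p)); K=c['K']; return np.array([K[0,0]*p[0]+K[0,2],K[1,1]*p[1]+K[1,2]])
E
python3 - <<'E'
from h import *
a=snap('scene','s0');b=snap('top','t0')
for c in(a,b): print(c['K'],c['k1'],-c['R'].T@c['t'],c['R'][2])
print(r.get_state())
cv2.imwrite('pics/both.png',cv2.resize(np.vstack([a['pixels'],b['pixels']])[:,:,::-1],None,fx=.714,fy=.714))
E
```

```text
pics
[[454.2634639    0.         276.99997695]
 [  0.         454.2634639  207.52281787]
 [  0.           0.           1.        ]] -0.09985677912156121 [ 0.80989461 -0.35089225  0.80519201] [-0.27457404  0.39541886 -0.87650044]
[[416.53143553   0.         281.76848769]
 [  0.         416.53143553 205.44557723]
 [  0.           0.           1.        ]] -0.07162510398080901 [ 0.52231669 -0.01910891  0.95785782] [ 0.05109117 -0.01353095 -0.99860233]
{'time_s': 0.1, 'joints': array([ 8.34842730e+01,  2.05886734e+01,  6.41765175e-01, -1.73564210e-02,
       -7.01375731e+01, -1.65069774e+01]), 'qd': array([ 0.11511046, -0.18929809,  0.1184843 ,  0.11728977, -0.12044338,
        0.06756307]), 'joint_torque': array([-1.68252202e-03, -5.84162378e+01,  2.93753153e+01,  7.01549873e+00,
        1.02076720e-02, -4.90894911e-05]), 'tcp_pos': array([0.26384665, 0.62083752, 0.22572327]), 'eef_rot': array([ 1.79914364e+02, -8.36132623e-03, -2.30286073e+01]), 'contact_force': array([ 0.37264848, -0.27005837, -0.32057666]), 'moment': array([ 0.05023422, -0.0186593 , -0.03790846]), 'gripper_width': 0.08782103054589835}
```

View pics/both.png

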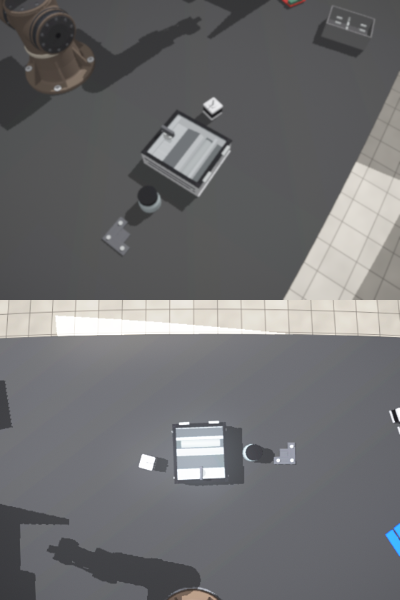

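Run:
```python
from h import *
for n,(x,y,w,h) in dict(s0=(190,130,140,145),t0=(180,160,160,105)).items():
    im=cv2.imread(f'pics/{n}.png')[y:y+h,x:x+w]; k=5 if n=='t0' else 4
    im=cv2.resize(im,None,fx=k,fy=k,interpolation=cv2.INTER_CUBIC)
    for i in range(0,w,20): cv2.putText(im,str(x+i),(i*k,10),0,.35,(0,255,255),1); cv2.line(im,(i*k,12),(i*k,18),(0,255,255),1)
    for i in range(0,h,20): cv2.putText(im,str(y+i),(0,i*k+4),0,.35,(0,255,255),1)
    cv2.imwrite(f'pics/{n}c.png',im)
```

```text
(no output)
```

View pics/s0c.png

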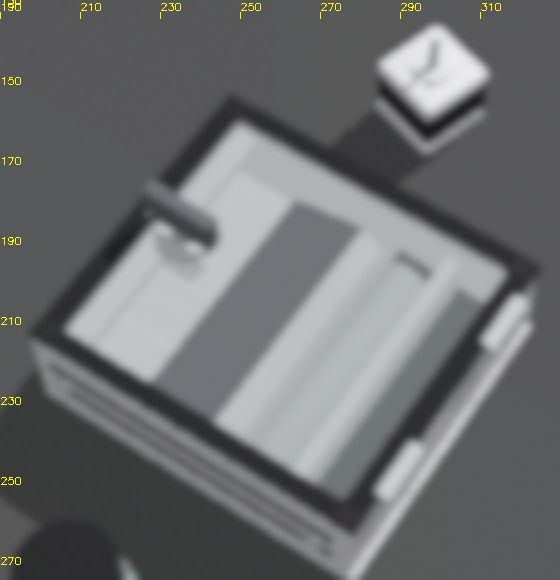

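View pics/t0c.png

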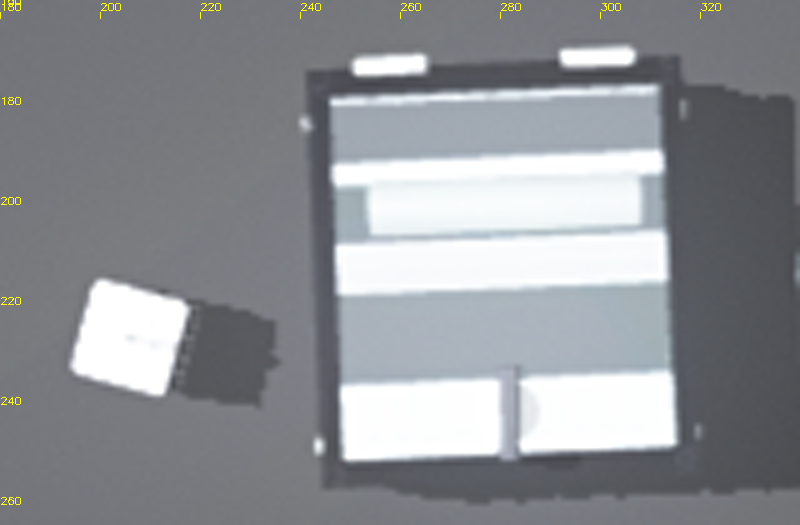

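Run:
```python
from h import *
a=load('s0');b=load('t0')
pt=dict(HL=((325,197),(241.4,174.2)),HR=((278,262.5),(316,171)),FL=((248,153.75),(244.4,258)),FR=((197.5,213.75),(319,255.3)),K=((235.3,181),(282,242.4)),Kf=((227.2,176),(282.1,251.5)),Kn=((243.5,186.5),(282,233.2)),shL=((290.5,192.8),(253.3,200.3)),shaftBR=None)
T={}
for k,v in pt.items():
    if v: T[k]=tri((a,*v[0]),(b,*v[1])); print(k,T[k].round(4))
# fit station pose: corners panel top z=.063
from scipy.optimize import least_squares
S=dict(HL=(88,81,63),HR=(88,-81,63),FL=(-92,81,63),FR=(-92,-81,63),K=(-62,0,94))
def X(p,k):
    x,y,z=np.array(S[k])/1e3; c,s=np.cos(p[2]),np.sin(p[2]); return np.array([p[0]+c*x-s*y,p[1]+s*x+c*y,z])
f=lambda p:np.concatenate([np.r_[proj(a,X(p,k))-pt[k][0],proj(b,X(p,k))-pt[k][1]] for k in S])
q=least_squares(f,[.55,0,0]); print(q.x,np.degrees(q.x[2]),f(q.x).round(1))
```

```text
HL [0.6371 0.056  0.0608]
HR [ 0.6424 -0.1054  0.0647]
FL [0.457  0.0507 0.0602]
FR [ 0.4606 -0.1105  0.0547]
K [ 0.4909 -0.0299  0.0934]
Kf [ 0.472  -0.03    0.0936]
Kn [ 0.5099 -0.03    0.0922]
shL [0.5788 0.0293 0.0563]
[ 0.55226083 -0.02770922  0.03266594] 1.8716204360995996 [ 0.  -0.4 -0.3 -0.6 -0.2  0.7 -0.1 -0.3 -0.6 -0.5 -0.3 -0.7 -0.6 -1.
  0.6 -1.1 -0.9 -0.3 -0.5 -0.2]
```

Call:
{"name": "carry_out", "arguments": {"motion": [0,0,-5.75,0,0,0,4,0,0,-5.75,0,0,0,4,0,0,-5.75,0,0,0,4,0,0,-5.75,0,0,0,4]}}

```text
time_s: 0.43
tcp_pos: [0.2639, 0.621, 0.226]
eef_rot: [179.9, 0.0, 0.3]
contact_force: [0.1, -0.6, 0.4]
gripper_width: 0.0662
```

Call:
{"name": "carry_out", "arguments": {"motion": [0,0,0,1.26,3.6,0.3,4,0,0,0,1.26,3.6,0.3,4,0,0,0,1.26,3.6,0.3,4,0,0,0,1.26,3.6,0.3,4,0,0,0,1.26,3.6,0.3,4,0,0,0,1.26,3.6,0.3,4,0,0,0,1.26,3.6,0.3,4,0,0,0,1.26,3.6,0.3,4,0,0,0,1.26,3.6,0.3,4,0,0,0,1.26,3.6,0.3,4,0,0,0,1.26,3.6,0.3,4,0,0,0,1.26,3.6,0.3,4,0,0,0,1.26,3.6,0.3,4,0,0,0,1.26,3.6,0.3,4,0,0,0,1.26,3.6,0.3,4,0,0,0,1.26,3.6,0.3,4,0,0,0,1.26,3.6,0.3,4,0,0,0,1.26,3.6,0.3,4,0,0,0,0,0,0,4,0,0,0,0,0,0,4]}}

```text
time_s: 2.1
tcp_pos: [0.4903, -0.029, 0.1718]
eef_rot: [180.0, 0.1, -0.3]
contact_force: [0.6, 0.5, -0.3]
gripper_width: 0.0404
```

Run:
```python
from h import *
print(r.get_state())
```

```text
{'time_s': 2.1, 'joints': array([ 1.95902834e+01,  5.79816889e+00, -2.64592236e+01, -7.56486826e-03,
       -5.78349987e+01,  7.01303817e+01]), 'qd': array([ 3.28297142, -1.09440625, -0.44986775, -0.33461376,  0.01733131,
       -1.34051028]), 'joint_torque': array([ -1.49370991, -34.18564796,  26.68888807,   6.35520548,
         0.10954751,   0.36232067]), 'tcp_pos': array([ 0.49031958, -0.02903852,  0.17182598]), 'eef_rot': array([ 1.79974614e+02,  8.90654826e-02, -2.83386994e-01]), 'contact_force': array([ 0.55045509,  0.48115177, -0.30160858]), 'moment': array([-0.04065429,  0.0431742 ,  0.04469127]), 'gripper_width': 0.04041625734090799}
```

Call:
{"name": "carry_out", "arguments": {"motion": [0,0,0,0,0.08,2.5,4,0,0,0,0,0,2.5,4,0,0,0,0,0,2.5,4,0,0,0,0,0,1.8,4,0,0,0,0,0,1.0,4,0,0,0,0,0,0,4,0,0,0,0,0,0,1,0,0,0,0,0,0,0,0,0,0,0,0,0,0,0,0,0,0,0,0,0,0,0,0,0,0,0,0,0,0,0,0,0,0,0], "grip_force": 30}}

```text
time_s: 3.1
tcp_pos: [0.4908, -0.0292, 0.0703]
eef_rot: [179.9, -0.0, 0.0]
contact_force: [2.1, -10.5, 1.5]
gripper_width: 0.0091
```

Call:
{"name": "carry_out", "arguments": {"motion": [0,0,0,0,0.06,0,0,0,0,6,0,0,0,0,0,0,6,0,0,0,0,0,0,6,0,0,0,0,0,0,6,0,0,0,0,0,0,6,0,0,0,0,0,0,6,0,0,0,0,0,0,6,0,0,0,0,0,0,6,0,0,0,0,0,0,6,0,0,0,0,0,0,6,0,0,0,0,0,0,6,0,0,0,0,0,0,6,0,0,0,0,0,0,6,0,0,0,0,0,0,6,0,0,0,0,0,0,4,0,0,0,0,0,0,0,0,0,0,0,0,0,0,0,0,0,0]}}

```text
time_s: 4.6
tcp_pos: [0.4903, -0.0298, 0.0703]
eef_rot: [180.0, -0.1, -88.1]
contact_force: [-0.6, -9.0, 5.2]
gripper_width: 0.009
```

Run:
```python
from h import *
s=r.get_state(); print(s['moment'],s['contact_force'],s['joints'].round(1))
```

```text
[-3.37732599  0.04685125 -0.02574718] [-0.64988434 -8.98111706  5.18231943] [ 19.6  12.9 -33.8   0.1 -43.4 -17.7]
```

Call:
{"name": "carry_out", "arguments": {"motion": [-2.5,0,0,0,-0.054,-0.654,0,-2.5,0,0,0,-0.054,-0.654,0,-2.5,0,0,0,-0.054,-0.654,0,-2.5,0,0,0,-0.054,-0.654,0,0,0,0,0,0,0,0]}}

```text
time_s: 5.02
tcp_pos: [0.4947, -0.0297, 0.0962]
eef_rot: [169.7, -0.1, -88.0]
contact_force: [-1.0, -7.8, 1.4]
gripper_width: 0.0087
```

```bash
cat >> h.py <<'E'
def hinge():
    p=r.get_state(); S=np.array([.55226,-.02771,0]); Rz=Ro.from_euler('z',1.8716,degrees=True)
    q=Rz.inv().apply(p['tcp_pos']-S)*1e3; z=(Rz.inv()*Ro.from_euler('xyz',p['eef_rot'],degrees=True)).as_matrix()
    d=q-[88,0,58]; th=np.degrees(np.arctan2(z[0,2],-z[2,2])); t=np.radians(th)
    e=np.array([-np.cos(t),np.sin(t)]);n=np.array([np.sin(t),np.cos(t)]); 
    print('T',p['time_s'].__round__(2),'st',q.round(1),'th',th.round(2),'along',(e@d[[0,2]]).round(2),'norm',(n@d[[0,2]]).round(2),'F',p['contact_force'].round(1),'w',round(p['gripper_width'],4),'j',p['joints'].round(0))
E
python3 - <<'E'
from h import *
hinge(); c=snap('scene','s1')
im=c['pixels'][130:280,180:340,::-1]; cv2.imwrite('pics/s1c.png',cv2.resize(im,None,fx=4,fy=4,interpolation=cv2.INTER_CUBIC))
E
```

```text
T 5.02 st [-57.6  -0.1  96.2] th -10.26 along 136.47 norm 63.54 F [-1.  -7.8  1.4] w 0.0087 j [ 17.  17. -23.  -3. -60. -14.]
```

View pics/s1c.png

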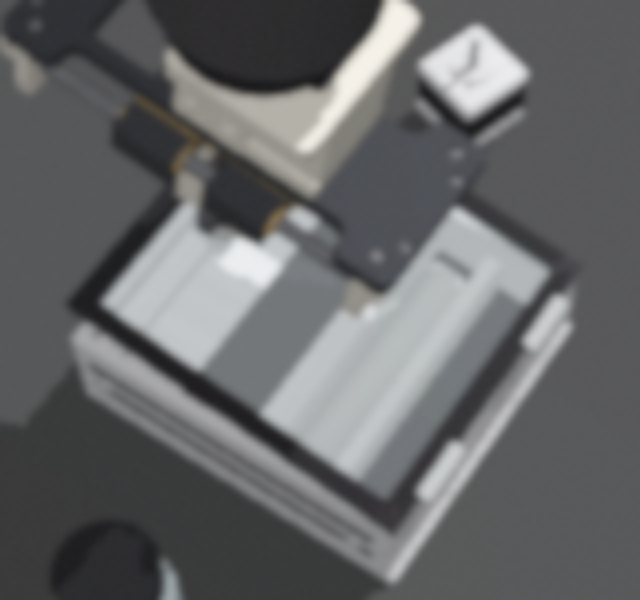

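Call:
{"name": "carry_out", "arguments": {"motion": [-3.6,0,0,0,-0.107,-0.939,0,-3.6,0,0,0,-0.107,-0.939,0,-3.6,0,0,0,-0.107,-0.939,0,-3.6,0,0,0,-0.107,-0.939,0,-3.6,0,0,0,-0.107,-0.939,0,0,0,0,0,0,0,0]}}

```text
time_s: 5.57
tcp_pos: [0.5132, -0.0291, 0.1387]
eef_rot: [151.5, -0.1, -88.0]
contact_force: [-5.4, -6.1, 5.6]
gripper_width: 0.0088
```

```bash
sed -i 's/arctan2(z\[0,2\]/arctan2(-z[0,2]/' h.py
python3 - <<'E'
from h import *
hinge()
E
```

```text
T 5.57 st [-3.900e+01 -1.000e-01  1.387e+02] th 28.48 along 150.16 norm 10.36 F [-5.4 -6.1  5.6] w 0.0088 j [ 14.  28.  -4.  -6. -86. -10.]
```

Call:
{"name": "carry_out", "arguments": {"motion": [-3.6,0,0,0,-0.095,-0.95,0,-3.6,0,0,0,-0.095,-0.95,0,-3.6,0,0,0,-0.095,-0.95,0,-3.6,0,0,0,-0.095,-0.95,0,-3.6,0,0,0,-0.095,-0.95,0,-3.6,0,0,0,-0.095,-0.95,0,0,0,0,0,0,0,0]}}

```text
time_s: 6.15
tcp_pos: [0.5514, -0.0277, 0.1796]
eef_rot: [129.8, -0.2, -88.0]
contact_force: [-3.7, -5.6, 8.2]
gripper_width: 0.0087
```

Run:
```python
from h import *
hinge()
```

```text
T 6.15 st [ -0.8  -0.  179.6] th 50.22 along 150.26 norm 9.5 F [-3.7 -5.6  8.2] w 0.0087 j [  12.   43.   18.   -8. -115.  -10.]
```

Call:
{"name": "carry_out", "arguments": {"motion": [-3.6,0,0,0,-0.095,-0.95,0,-3.6,0,0,0,-0.095,-0.95,0,-3.6,0,0,0,-0.095,-0.95,0,-3.6,0,0,0,-0.095,-0.95,0,-3.6,0,0,0,-0.095,-0.95,0,-3.6,0,0,0,-0.095,-0.95,0,0,0,0,0,0,0,0]}}

```text
time_s: 6.73
tcp_pos: [0.6027, -0.026, 0.2039]
eef_rot: [107.9, -0.1, -88.0]
contact_force: [0.5, -6.1, 9.1]
gripper_width: 0.0086
```

Run:
```python
from h import *
hinge(); s=r.get_state(); print(s['joint_torque'].round(1))
```

```text
T 6.73 st [5.050e+01 1.000e-01 2.039e+02] th 72.05 along 150.31 norm 9.26 F [ 0.5 -6.1  9.1] w 0.0086 j [  10.   59.   41.  -13. -143.  -13.]
[  0.4 -94.8  28.9   4.3   0.2  -0.4]
```

Call:
{"name": "carry_out", "arguments": {"motion": [0,0,0,0,0,0,3,0,0,0,0,0,0,3,0,0,0,0,0,0,3,0,0,0,0,0,0,3,0,0,0,0,0,-1,3,0,0,0,0,0,-1.5,3,0,0,0,0,0,-1.5,3,0,0,0,0,0,-1,3,0,0,0,0,0,0,3]}}

```text
time_s: 7.48
tcp_pos: [0.6514, -0.0226, 0.2216]
eef_rot: [108.9, 0.0, -88.0]
contact_force: [0.4, 0.2, 0.5]
gripper_width: 0.0301
```

Run:
```python
from h import *
hinge()
```

```text
T 7.48 st [ 99.3   1.9 221.6] th 71.06 along 151.09 norm 63.77 F [0.4 0.2 0.5] w 0.0301 j [  10.   64.   56.  -16. -152.  -17.]
```

Call:
{"name": "carry_out", "arguments": {"motion": [0,0,0,0,2.4,-0.8,3,0,0,0,0,2.4,-0.8,2,0,0,0,0,2.4,-0.8,0,6,0,0,0,0,0,0,6,0,0,0,0,0,0,6,0,0,0,0,0,0,6,0,0,0,0,0,0,6,0,0,0,0,0,0,6,0,0,0,0,0,0,6,0,0,0,0,0,0,6,0,0,0,0,0,0,6,0,0,0,0,0,0,6,0,0,0,0,0,0,6,0,0,0,0,0,0,5,0,0,0,0,0,0,0,0,0,0,0,0,0]}}

```text
time_s: 8.82
tcp_pos: [0.6467, -0.0231, 0.3001]
eef_rot: [-179.7, 0.1, -88.0]
contact_force: [0.3, -0.7, -0.1]
gripper_width: 0.0004
```

Run:
```python
from h import *
hinge()
```

```text
T 8.82 st [ 94.6   1.5 300.1] th -0.34 along -7.99 norm 242.05 F [ 0.3 -0.7 -0.1] w 0.0004 j [ 15.  16.   3.   0. -77. -13.]
```

Call:
{"name": "carry_out", "arguments": {"motion": [0,0,-6,0,0,0,0,0,0,-6,0,0,0,0,0,0,-6,0,0,0,0,0,0,-6,0,0,0,0,0,0,-6,0,0,0,0,0,0,-6,0,0,0,0,0,0,-6,0,0,0,0,0,0,-6,0,0,0,0,0,0,-6,0,0,0,0,0,0,-6,0,0,0,0,0,0,-6,0,0,0,0,0,0,-6,0,0,0,0,0,0,-6,0,0,0,0,0,0,-6,0,0,0,0,0,0,-6,0,0,0,0]}}

```text
time_s: 10.07
tcp_pos: [0.6495, -0.0227, 0.2972]
eef_rot: [-180.0, 0.2, 2.3]
contact_force: [0.0, -0.6, 0.7]
gripper_width: 0.0005
```

Call:
{"name": "carry_out", "arguments": {"motion": [0,0,0,-2.4,1.17,0,0,0,0,0,-2.4,1.17,0,0,0,0,0,-2.4,1.17,0,0,0,0,0,-2.4,1.17,0,0,0,0,0,0,0,2.3,0,0,0,0,0,0,2.3,0,0,0,0,0,0,2.3,0,0,0,0,0,0,2.3,0,0,0,0,0,0,2.3,0,0,0,0,0,0,0,0,0,0,0,0,0,0,0]}}

```text
time_s: 10.98
tcp_pos: [0.5544, -0.0731, 0.1821]
eef_rot: [180.0, 0.3, 2.0]
contact_force: [0.1, 0.1, 1.7]
gripper_width: 0.0003
```

Run:
```python
from h import *
hinge(); print(r.get_state()['eef_rot']); c=snap('scene','s2')
im=c['pixels'][60:280,150:400,::-1]; cv2.imwrite('pics/s2c.png',cv2.resize(im,None,fx=2.7,fy=2.7,interpolation=cv2.INTER_CUBIC))
```

```text
T 10.98 st [  0.7 -45.4 182.1] th 0.33 along 88.02 norm 123.58 F [0.1 0.1 1.7] w 0.0003 j [ 13.  12. -18.  -0. -61.  79.]
[179.96168304   0.33224258   2.01376377]
```

View pics/s2c.png

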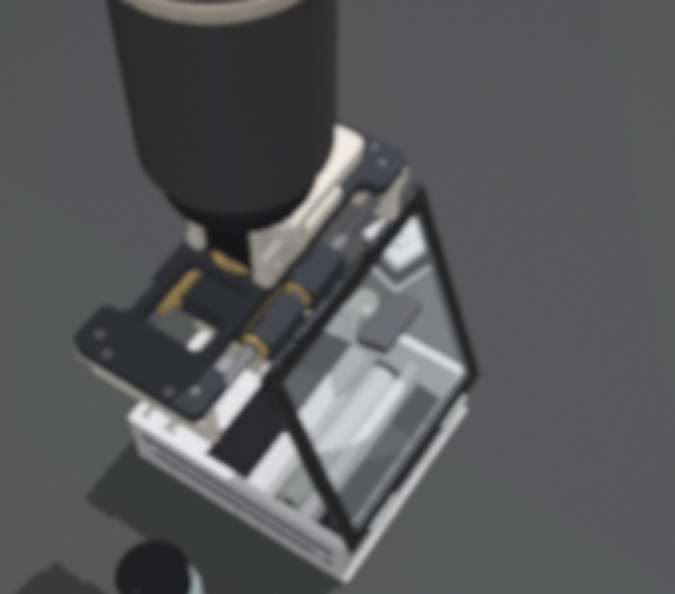

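The picture shows the panel held at about 70° (its front edge from (275,380) to (420,190)), with the gripper on the robot's side of it. Next I push it over backwards.

Call:
{"name": "carry_out", "arguments": {"motion": [0,0,0,1,0,-0.4,0,0,0,0,1,0,0,0,0,0,0,1,0,0,0,0,0,0,1,0,0,0,0,0,0,1,0,0,0,0,0,0,1,0,0,0,0,0,0,1,0,0,0,0,0,0,1,0,0,0,0,0,0,1,0,0,0,0,0,0,1,0,0,0,0,0,0,1,0,0,0,0,0,0,1,0,0,0,0,0,0,0,0,0,0]}}

```text
time_s: 12.12
tcp_pos: [0.6774, -0.0686, 0.1855]
eef_rot: [180.0, 0.2, 2.0]
contact_force: [0.4, -0.6, 0.1]
gripper_width: 0.0004
```

Run:
```python
from h import *
hinge(); c=snap('scene','s3')
im=c['pixels'][60:280,150:400,::-1]; cv2.imwrite('pics/s3c.png',cv2.resize(im,None,fx=2.7,fy=2.7,interpolation=cv2.INTER_CUBIC))
```

```text
T 12.12 st [123.8 -45.  185.5] th 0.16 along -35.4 norm 127.62 F [ 0.4 -0.6  0.1] w 0.0004 j [ 11.  23.  -2.  -0. -66.  81.]
```

View pics/s3c.png

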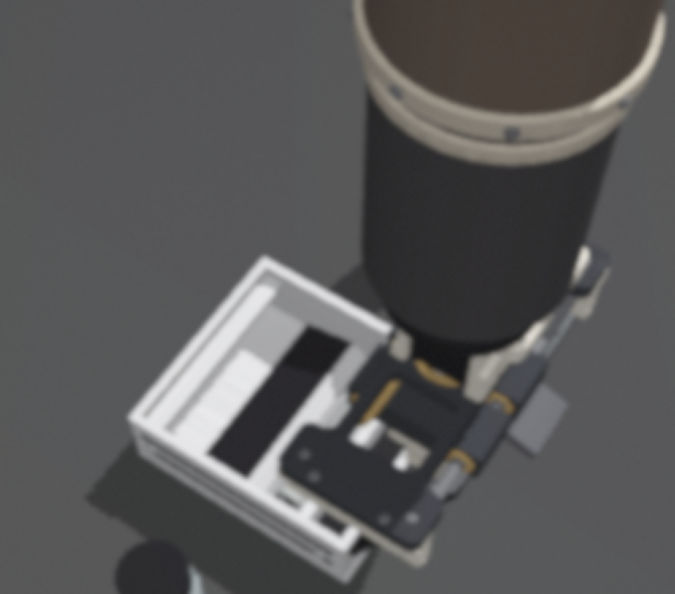

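Call:
{"name": "carry_out", "arguments": {"motion": [0,0,0,-3,-0.65,0,4,0,0,0,-3,-0.65,0,4,0,0,0,-3,-0.65,0,4,0,0,0,-3,-0.65,0,4,0,0,0,-3,-0.65,0,4,0,0,0,-3,-0.65,0,4,0,0,0,-3,-0.65,0,4,0,0,0,0,0,0,4]}}

```text
time_s: 12.83
tcp_pos: [0.4597, -0.0303, 0.1877]
eef_rot: [-179.9, 0.1, 2.0]
contact_force: [-0.5, 0.5, -0.5]
gripper_width: 0.0397
```

Run:
```python
from h import *
hinge(); c=snap('scene','s4');d=snap('top','t4')
A=cv2.resize(c['pixels'][110:290,180:360,::-1],(540,540),interpolation=cv2.INTER_CUBIC)
B=cv2.resize(d['pixels'][130:270,230:330,::-1],(386,540),interpolation=cv2.INTER_CUBIC)
cv2.imwrite('pics/v4.png',cv2.resize(np.hstack([A,B]),None,fx=.86,fy=.86))
```

```text
T 12.83 st [-92.6   0.4 187.7] th 0.09 along 180.76 norm 129.46 F [-0.5  0.5 -0.5] w 0.0397 j [ 21.   2. -28.  -0. -60.  71.]
```

View pics/v4.png

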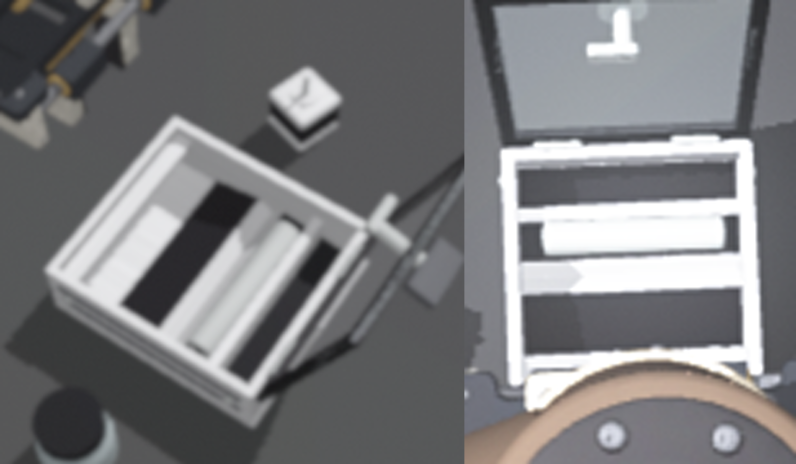

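Run:
```python
from h import *
a=load('s4');b=load('t4')
S=np.array([.55226,-.02771,0]); Rz=Ro.from_euler('z',1.8716,degrees=True)
for n,p in dict(L=((180+291/2.58,110+228/2.58),(253.8,201.1)),R=((180+199/2.58,110+340/2.58),(308.3,199.9))).items():
    X=tri((a,*p[0]),(b,*p[1])); print(n,X.round(4),(Rz.inv().apply(X-S)*1e3).round(1),(Rz.inv().apply(atz(b,*p[1],.035)-S)*1e3).round(1))
# expected pixels
for y in(-60,60):
  for f,c in(('s',a),('t',b)):
    X=S+Rz.apply(np.array([29,y,29])/1e3); q=proj(c,X); print(f,y,((q-[180,110])*2.58 if f=='s' else (q-[230,130])*3.32+[464,0]).round(0))
```

```text
L [0.5806 0.0312 0.0335] [30.3 57.9 33.5] [29.2 57.2 35. ]
R [ 0.5822 -0.0887  0.0449] [ 28.  -62.   44.9] [ 27.1 -63.9  35. ]
s -60 [200. 348.]
t -60 [717. 230.]
s 60 [289. 228.]
t 60 [539. 237.]
```

Call:
{"name": "carry_out", "arguments": {"motion": [0,0,0,3.2,0.06,0,4,0,0,0,3.2,0.06,0,4,0,0,0,3.2,0.06,0,4,0,0,0,3.15,0.06,0,4,0,0,0,0,0,2.6,4,0,0,0,0,0,2.6,4,0,0,0,0,0,2.6,4,0,0,0,0,0,2.6,4,0,0,0,0,0,2.6,4,0,0,0,0,0,0,4,0,0,0,0,0,0,4]}}

```text
time_s: 13.85
tcp_pos: [0.5911, -0.0289, 0.0554]
eef_rot: [179.9, 0.3, 2.0]
contact_force: [0.2, -0.3, 0.8]
gripper_width: 0.0401
```

Run:
```python
from h import *
hinge(); print(r.get_state()['eef_rot'])
```

```text
T 13.85 st [38.7 -2.5 55.4] th 0.33 along 49.25 norm -2.91 F [ 0.2 -0.3  0.8] w 0.0401 j [ 16.  22. -22.  -0. -46.  76.]
[179.94339499   0.33237583   1.98065791]
```

Call:
{"name": "carry_out", "arguments": {"motion": [0,0,0,-0.37,0,0.5,4,0,0,0,0,0,0.5,4,0,0,0,0,0,0.25,4,0,0,0,0,0,0.1,4,0,0,0,0,0,0,4,0,0,0,0,0,0,4]}}

```text
time_s: 14.35
tcp_pos: [0.5874, -0.0286, 0.0434]
eef_rot: [-180.0, 0.2, 2.0]
contact_force: [0.6, -0.4, -0.2]
gripper_width: 0.04
```

Call:
{"name": "carry_out", "arguments": {"motion": [0,0,0,0,0,0.05,4,0,0,0,0,0,0.05,4,0,0,0,0,0,0,4]}}

```text
time_s: 14.6
tcp_pos: [0.5872, -0.0286, 0.0419]
eef_rot: [-180.0, 0.2, 2.0]
contact_force: [0.2, -0.8, 0.2]
gripper_width: 0.0399
```

Call:
{"name": "carry_out", "arguments": {"motion": [0,0,0,0,0,0.05,4,0,0,0,0,0,0,4,0,0,0,0,0,0,4]}}

```text
time_s: 14.85
tcp_pos: [0.5871, -0.0286, 0.0414]
eef_rot: [-180.0, 0.2, 2.0]
contact_force: [0.3, 0.9, -0.4]
gripper_width: 0.0403
```

Call:
{"name": "carry_out", "arguments": {"motion": [0,0,0,0,0,0.05,4,0,0,0,0,0,0,4,0,0,0,0,0,0,4]}}

```text
time_s: 15.1
tcp_pos: [0.5872, -0.0286, 0.0412]
eef_rot: [180.0, 0.2, 2.0]
contact_force: [-1.0, -1.0, 4.4]
gripper_width: 0.0403
```

Call:
{"name": "carry_out", "arguments": {"motion": [0,0,0,-0.1,0,0,4,0,0,0,-0.15,0,-0.01,4,0,0,0,-0.15,0,-0.01,4,0,0,0,-0.15,0,-0.01,4,0,0,0,-0.15,0,-0.01,4]}}

```text
time_s: 15.52
tcp_pos: [0.5805, -0.0288, 0.0416]
eef_rot: [-180.0, 0.1, 2.0]
contact_force: [1.9, 0.1, 5.7]
gripper_width: 0.0399
```

Call:
{"name": "carry_out", "arguments": {"motion": [0,0,0,-0.15,0,-0.01,4,0,0,0,-0.15,0,-0.01,4,0,0,0,-0.15,0,-0.01,4,0,0,0,0,0,0,4]}}

```text
time_s: 15.85
tcp_pos: [0.5756, -0.029, 0.0419]
eef_rot: [-180.0, 0.2, 2.0]
contact_force: [0.9, 0.2, 5.4]
gripper_width: 0.0395
```

Call:
{"name": "carry_out", "arguments": {"motion": [0,0,0,0.15,0,0.01,4,0,0,0,0.15,0,0.01,4,0,0,0,0.15,0,0.01,4,0,0,0,0.15,0,0.01,4,0,0,0,0.15,0,0.01,4,0,0,0,0.15,0,0.01,4,0,0,0,0.15,0,0.01,4,0,0,0,0.1,0,0,4,0,0,0,0,0,0,4,0,0,0,0,0,-0.3,4,0,0,0,0.25,0,0,4,0,0,0,0,0,0.15,4,0,0,0,0,0,0.15,4,0,0,0,0,0,0,4,0,0,0,0,0,0,4]}}

```text
time_s: 17.1
tcp_pos: [0.5896, -0.0285, 0.0411]
eef_rot: [180.0, 0.2, 2.0]
contact_force: [-0.3, -0.1, 6.3]
gripper_width: 0.0401
```

Run:
```python
from h import *
hinge()
```

```text
T 17.1 st [37.3 -2.  41.1] th 0.2 along 50.63 norm -17.09 F [-0.3 -0.1  6.3] w 0.0401 j [ 16.  23. -23.  -0. -44.  76.]
```

Call:
{"name": "carry_out", "arguments": {"motion": [0,0,0,-0.1,0,0,4,0,0,0,-0.15,0,-0.01,4,0,0,0,-0.15,0,-0.01,4,0,0,0,-0.15,0,-0.01,4,0,0,0,-0.15,0,-0.01,4,0,0,0,-0.15,0,-0.01,4,0,0,0,-0.15,0,-0.01,4,0,0,0,-0.15,0,-0.01,4,0,0,0,-0.15,0,-0.01,4,0,0,0,-0.15,0,-0.01,4]}}

```text
time_s: 17.93
tcp_pos: [0.5755, -0.029, 0.0422]
eef_rot: [-180.0, 0.1, 2.0]
contact_force: [1.2, -0.9, 5.3]
gripper_width: 0.0398
```

Call:
{"name": "carry_out", "arguments": {"motion": [0,0,0,-0.15,0,-0.01,4,0,0,0,-0.15,0,-0.01,4,0,0,0,-0.15,0,-0.01,4,0,0,0,-0.15,0,-0.01,4,0,0,0,-0.15,0,-0.01,4,0,0,0,-0.15,0,-0.01,4]}}

```text
time_s: 18.43
tcp_pos: [0.5666, -0.0293, 0.0428]
eef_rot: [-180.0, 0.1, 2.0]
contact_force: [2.0, -0.7, 4.9]
gripper_width: 0.0397
```

Call:
{"name": "carry_out", "arguments": {"motion": [0,0,0,-0.12,0,-0.008,4,0,0,0,-0.1,0,-0.007,4,0,0,0,-0.1,0,-0.007,4,0,0,0,-0.1,0,-0.007,4,0,0,0,-0.1,0,-0.007,4,0,0,0,-0.1,0,-0.005,4]}}

```text
time_s: 18.93
tcp_pos: [0.56, -0.0295, 0.0431]
eef_rot: [-180.0, 0.2, 2.0]
contact_force: [0.5, -0.0, 5.3]
gripper_width: 0.04
```

Call:
{"name": "carry_out", "arguments": {"motion": [0,0,0,-0.07,0,0,4,0,0,0,-0.07,0,0,4,0,0,0,-0.07,0,0,4]}}

```text
time_s: 19.18
tcp_pos: [0.5577, -0.0296, 0.043]
eef_rot: [180.0, 0.2, 2.0]
contact_force: [-0.5, 0.5, 4.2]
gripper_width: 0.0399
```

Call:
{"name": "carry_out", "arguments": {"motion": [0,0,0,-0.07,0,0,4,0,0,0,-0.07,0,0,4,0,0,0,0,0,0,4]}}

```text
time_s: 19.43
tcp_pos: [0.5559, -0.0297, 0.0428]
eef_rot: [-180.0, 0.2, 2.0]
contact_force: [-1.5, 0.7, 4.8]
gripper_width: 0.0398
```

Call:
{"name": "carry_out", "arguments": {"motion": [0,0,0,-0.07,0,0,4,0,0,0,-0.07,0,0,4,0,0,0,0,0,0,4]}}

```text
time_s: 19.68
tcp_pos: [0.5545, -0.0298, 0.0427]
eef_rot: [-180.0, 0.2, 2.0]
contact_force: [-0.6, 0.1, 4.9]
gripper_width: 0.0399
```

Call:
{"name": "carry_out", "arguments": {"motion": [0,0,0,-0.07,0,0,4,0,0,0,-0.07,0,0,4,0,0,0,0,0,0,4]}}

```text
time_s: 19.93
tcp_pos: [0.5531, -0.0298, 0.0426]
eef_rot: [180.0, 0.3, 2.0]
contact_force: [-0.9, 0.7, 2.2]
gripper_width: 0.0399
```

Call:
{"name": "carry_out", "arguments": {"motion": [0,0,0,-0.07,0,0,4,0,0,0,-0.07,0,0,4,0,0,0,0,0,0,4]}}

```text
time_s: 20.18
tcp_pos: [0.552, -0.0299, 0.0426]
eef_rot: [180.0, 0.2, 2.0]
contact_force: [1.0, 1.6, -0.7]
gripper_width: 0.0401
```

Call:
{"name": "carry_out", "arguments": {"motion": [0,0,0,0,0,-0.5,4,0,0,0,0,0,-2,4,0,0,0,0,0,-3,4,0,0,0,0,0,-3,4,0,0,0,0,0,-3,4,0,0,0,0,0,-3,4,0,0,0,-3,0,0,4,0,0,0,-3,0,0,4,0,0,0,-3,0,0,4,0,0,0,0,0,0,4,0,0,0,0,0,0,4]}}

```text
time_s: 21.1
tcp_pos: [0.4619, -0.033, 0.1892]
eef_rot: [-180.0, 0.1, 2.0]
contact_force: [0.4, -0.2, 0.6]
gripper_width: 0.0403
```

Run:
```python
from h import *
hinge(); c=snap('scene','s5');d=snap('top','t5')
A=cv2.resize(c['pixels'][120:300,180:360,::-1],(540,540),interpolation=cv2.INTER_CUBIC)
B=cv2.resize(d['pixels'][110:250,230:330,::-1],(386,540),interpolation=cv2.INTER_CUBIC)
cv2.imwrite('pics/v5.png',cv2.resize(np.hstack([A,B]),None,fx=.86,fy=.86))
S=np.array([.55226,-.02771,0]); Rz=Ro.from_euler('z',1.8716,degrees=True)
for y in(-61.5,0,58.5):
  for f,k in(('s',c),('t',d)):
    X=S+Rz.apply(np.array([3,y,25])/1e3); q=proj(k,X); print(f,y,((q-[180,120])*2.58 if f=='s' else (q-[230,110])*3.32+[464,0]).round(0))
```

```text
T 21.1 st [-90.5  -2.4 189.2] th 0.09 along 178.74 norm 130.93 F [ 0.4 -0.2  0.6] w 0.0403 j [ 20.   2. -28.  -0. -60.  72.]
s -61.5 [170. 308.]
t -61.5 [721. 335.]
s 0 [217. 246.]
t 0 [630. 339.]
s 58.5 [260. 190.]
t 58.5 [543. 342.]
```

View pics/v5.png

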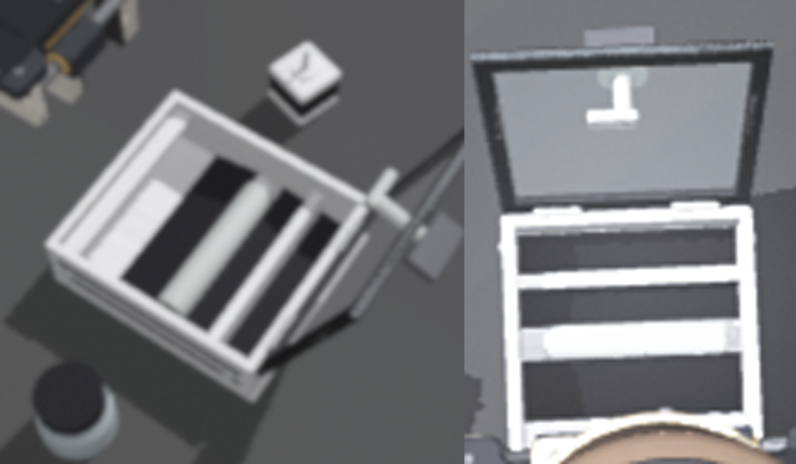

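The shaft lies in the cradle: its centre is at about (630,339) in the top crop, where I predicted it. The panel leans back past upright, and the motor and jar have not moved.

Run:
```python
from h import *
a=load('t0');b=load('t5')
for n,(y0,y1,x0,x1) in dict(motor=(210,245,190,222),bracket=(195,235,380,420)).items():
    print(n,np.abs(a['pixels'][y0:y1,x0:x1].astype(int)-b['pixels'][y0:y1,x0:x1]).mean())
print(r.close_job())
```

```text
motor 1.2919642857142857
bracket 1.8570833333333334
the job is handed in; nothing more can be done
None
```

The job is done and handed in at about 21 s of robot time.

- **Panel:** I gripped the key and turned it about 88° clockwise. Then I lifted the panel by the key to about 72°, let go, and pushed it from the robot's side until it leaned back past upright.
- **Shaft:** I rolled it up the ramp with the fingertips pressing at about 5 N. On the first try the fingertips were badly placed to reach the crest, so I rolled the shaft back to the stop bar, shifted them and started again. It went over the crest slowly, and the force on the fingers fell to zero as it dropped.

**Last checks:**
- In both camera views the shaft lies where the cradle position predicts, within about 1 mm.
- The panel is open and leaning back, at roughly 110–120° by eye.
- The motor and bracket look the same before and after in the top camera, and the jar looks unmoved in the scene camera.
- The gripper is clear, with no contact force beyond sensor noise.

No check failed. The panel angle and the key's final angle were not measured directly. The key figure comes from how far the tool turned, and the free lift confirmed it had unlatched.

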